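# Clamp a fan in the run-in stand and ease the sprung arm down

### The job

Clamp the loose square fan in the run-in stand: first pull the stand's sprung clamp arm up by its T-handle, swing it aside and let it drop into its parking notch, then, with the arm parked, set the fan flat down in the stand's empty pocket. Now lift the arm out of the notch, swing it back over the pocket and ease it down slowly until its pad rests on the fan and the spring holds it, and let go; over the pocket the arm must never be let go to snap down. Leave everything else on the bench where it lies.

Things in the scene. Friction and masses are not known exactly. Their poses are not given: they have to be found in the camera images.
- run_in_stand: Fixed stand: aluminium plate 120 (x) x 190 (y) x 10 mm; origin: centre of its underside, on the bench, z up. Round grey post, 72 mm across, axis at x -10, y +48 mm; fan pocket centred at x -10, y -47 mm. The post's crown of blocks, top 55 mm above the bench, has a deep slot towards the pocket (-y) and a shallow parking notch 1.40 rad counter-clockwise from it, about towards the stand's +x.
- pocket_floor (a point): Centre of the pocket's floor, 10 mm above the bench, axes as the stand's. Four corner angles 9 mm high leave 68 x 68 mm inside, with gaps of 44 mm or more in each side's middle for fingers. The parked T-handle (top 107 mm above the bench) stands 95 mm away on the +y side: a wide gripper should lie along the stand's x when setting the fan down.
- clamp_handle (a point): Centre of the black T-handle bar on the post's axis: 64 mm long (point y), 14 wide (point x), 16 high; 85 mm above the bench with the arm fully down. It turns and lifts with the arm; point -y points along the arm to its pad. Below it a 12 mm stem; the hub's top is 34 mm under its centre. Arm 12 x 12 mm, reaching 82 mm from the axis; rubber pad 20 x 16 x 7 mm under it, 73 mm from the axis.
- clamp_turn (a joint): Angle of the clamp arm about the post (rad): 0 = arm over the pocket (towards the stand's -y), grows counter-clockwise seen from above; 1.40 = over the parking notch (towards the stand's +x). Play in the slot and notch about 0.1 rad either way; ends at -0.10 and 1.48. Stays where it is left.
- clamp_lift (a joint): Height of the clamp arm (m): 0 fully down, pad 28 mm above the bench; about 0.007 pad resting on the fan in the pocket; 0.014 sitting in the parking notch; from 0.020 the arm clears the crown and can be swung; stop at 0.032. Spring and weight pull it down with about 9 N at 0, 12 N at 0.032; let go at the crown's height it snaps down faster than 0.5 m/s.
- fan_center (a point): Centre (12.5 mm up) of the loose black axial fan, a square 61 x 61 x 25 mm lying flat, about 0.1 kg; axes along its sides. Any quarter turn of it will do in the pocket. The solder spool stands close to its +y side and the tin to its -y side (5 to 25 mm off); its x sides are free for the fingers.
- spool_center (a point): Bystander: solder spool with green flanges, 54 x 67 x 36 mm, standing beside the fan; centre, half-way up.
- tin_center (a point): Bystander: round red tin, 58 mm across, 20 mm high, beside the fan; centre, half-way up.
- driver_center (a point): Bystander: red screwdriver, 154 mm long, 16 mm thick, lying along the stand's front (-x) edge; centre.
- tape_center (a point): Bystander: roll of amber tape lying flat, 58 mm across, 12 mm high, out on the left; centre.
- cutters_center (a point): Bystander: blue-handled side cutters, 117 x 42 x 10 mm, lying in the middle behind the work; centre.
- pen_center (a point): Bystander: dark marker pen, 135 mm long, 12 mm thick, lying along the bench's front edge; centre.
Mind the look-alikes: they are no part of the job. What is shaped like the part that bears fan_center but orange or purple is not meant.

How it is judged (in metres and radians):
On the way, in this order (a step that is already met when the one before it is completed fails the run):
1. the clamp arm is swung aside and sits down in its parking notch (value of joint clamp_turn above 1.25 rad and value of joint clamp_lift below 0.0165 m), for 0.2 s.
2. the fan lies flat in the pocket while the arm is parked (all of step 1 and horizontal distance between fan_center and pocket_floor below 0.007 m and z of fan_center in the frame of pocket_floor between 0.009 and 0.0155 m and angle between fan_center's own z axis and vertical below 0.06 rad), for 0.2 s.
At the end, for the whole second after the job is handed in: The fan lies flat and still in the pocket (within 7 mm of its centre), the clamp arm is over it (turn below 0.15 rad, lift 4.5 to 9.5 mm) and its pad presses on the fan with more than 3 N by its spring alone (horizontal distance between fan_center and pocket_floor below 0.007 m and z of fan_center in the frame of pocket_floor between 0.009 and 0.0155 m and angle between fan_center's own z axis and vertical below 0.06 rad and value of joint clamp_turn below 0.15 rad and value of joint clamp_lift between 0.0045 and 0.0095 m and contact force between clamp_turn and fan above 3 N and linear speed of fan below 0.02 m/s); the robot touches nothing.
It fails at once if over the pocket, the clamp arm snaps down (faster than 0.35 m/s) (value of joint clamp_turn below 0.6 rad and velocity of joint clamp_lift below -0.35 m/s).
It fails at once if the solder spool, round tin, screwdriver, tape roll, side cutters or marker pen is moved by more than 3 cm (distance of any of spool_center, tin_center, driver_center, tape_center, cutters_center, pen_center from where it was at the start of the episode above 0.03 m).
It also fails if it takes over 72 s, if anything falls off the work surface, if the arm or the gripper's body presses on something with over 40 N, if the wrist force passes 120 N, or if a joint passes its speed limit or range.

### The arm

A 6-joint arm with a two-finger parallel gripper is mounted at the origin on a cart in front of the work surface, level with it; the furniture and walls round the work are solid. World frame = base frame: x ahead of the robot, y to its left, z up, the work surface at z = 0. Lengths are in m, angles in degrees, forces in N, time in s.
With the tool pointing down it reaches from about 0.3 to 0.85 m from the base axis. Payload 5.4 kg.
Tool frame: the origin (TCP) lies midway between the tips of the shut fingers; the grasp point (between the pads) lies env.tcp_to_grasp behind it (env.tcp_to_grasp is the distance from the TCP to the grasp point, in m); z points along the fingers, y is the line along which they close (so a half turn about z gives the same grasp; the last joint's range is limited). The gripper opens to 85 mm and grips with 20 to 120 N. Pads are 22 mm wide; open, the fingers measure 114 mm over their backs; the gripper's body (76 mm by 85 mm) begins 54 mm behind the grasp point. The pads swing forward as they close: fully open they stand 13 mm farther back than shut.
Start: joints at [51.389, 9.076, 91.501, -0, 79.423, -12.038], TCP at [0.257, 0.514, 0.231] pointing down, gripper open.
Joint ranges: [-166.64, 166.64], [-54.1, 131.32], [10.49, 154.53], [-73.88, 253.88], [9.74, 151.15], [-171.62, 171.62]. Speed limits (degrees/s): [147.25, 147.25, 180, 180, 180, 180].

### API

Orientations are given as a 3x3 rotation matrix whose columns are the frame's x, y, z axes.
In Python, from rig import env gives the robot as it stands.
- The arm moves only by the shell command python3 -m handwheel 'ROWS' [OPENING] [FORCE]. ROWS is JSON, a list of rows, each a list of 2 entries, a list of its own where there are three numbers: the shift along the tool's x, y, z in mm, then the turn, a rotation vector about the tool's x, y, z in degrees. In form: [[[dx, dy, dz], [rx, ry, rz]], ...]. A call has 1 to 12 rows; each row shifts and turns the commanded pose from where the row before left it, along the tool's axes as they then stand; what a row does not reach is not made up. A row lasts 1/8 s, in which the tool goes at most 62.5 mm and 10.7 degrees, less where a joint would pass 70% of its speed; a pose out of reach is approached as far as the arm can. A call with a gripper value outside its range is refused whole. OPENING is the closure, from -1 (fully open) to 1 (shut), set as the call begins (- or left out, the last holds). The fingers move at their own pace and stop on an object; FORCE is the grip in N (left out, the last holds). Time passes only in rows, so rows that do not move let the fingers close. It gives the time, the measured TCP pose, the force, the opening and the grip force at its end, in the units of the state.
- env.read_state(): the state, without advancing time (a new reading comes with each control period).
- env.grab_frame(name): name is "scene" or "top" or "wrist"; returns (picture, depth): 400x640x3 uint8, red, green, blue; 400x640 float32, m along the optical axis (not along the pixel's ray), 0 where there is no reading.
- env.camera_model(name): a dict with "fx", "fy", "cx", "cy" (pixels), "position" and "attitude" of the camera in the world; the wrist camera has in their place "mount" (4x4, takes a point from camera to tool coordinates, whose origin is the TCP and whose axes are the flange's). Camera axes: x right, y down, z forward; pixel columns grow to the right and rows downward; lengths in m; the calibration is good to about 2 mm. A picture is of the moment at which its call begins: read the wrist's pose just before it. camera_model takes no time and is no camera call.
- env.sign_off(): hands the job in; it is judged then, once.
The state is a dict: "clock": time; "joint_positions": joint angles; "joint_velocities": joint speeds; "tau": joint torques, N m; "eef_pos": TCP position; "eef_rot": TCP orientation; "contact_force": force on the tool from outside, world axes, zero at the start; "wrist_torque": the same for the moment, N m; "width": opening from 0.0 (shut) to 1.0 (fully open); "grip_force": force on a finger pad.
Only numpy, scipy, OpenCV 4.12 (cv2) and the standard library are available. Lean on these libraries where they do the work, as an engineer would, in place of code of your own. Each camera call takes 0.05 s, during which the arm holds its last target. There are 200 camera calls.

## Working session

There is one attempt and no reset: what is moved stays moved. The work goes in short steps, Python scripts to look and compute and a shell command to move; the robot and the scene stay as the last step left them, time stands still between calls to the robot, and variables do not carry over. Pictures are saved under pics/ and viewed, at most 10 in all, crops included, and the job is handed in when it is done.

```bash
mkdir -p pics; ls; cat > h.py <<'E'
import numpy as np, cv2
from rig import env
def grab(n,name):
    s=env.read_state(); p,d=env.grab_frame(n); cv2.imwrite(f'pics/{name}.png',p[:,:,::-1]); np.savez(f'pics/{name}.npz',p=p,d=d,pos=s['eef_pos'],rot=s['eef_rot']); return p,d
def T(n,f=None):
    c=env.camera_model(n)
    if 'mount' in c:
        M=np.eye(4); M[:3,:3]=np.array(f['rot']).reshape(3,3); M[:3,3]=f['pos']; return c,M@np.array(c['mount'])
    M=np.eye(4); M[:3,:3]=np.array(c['attitude']).reshape(3,3); M[:3,3]=c['position']; return c,M
def cloud(n,name):
    f=np.load(f'pics/{name}.npz'); c,M=T(n,f); d=f['d']; v,u=np.mgrid[:d.shape[0],:d.shape[1]]
    P=np.stack([(u-c['cx'])/c['fx']*d,(v-c['cy'])/c['fy']*d,d],-1)@M[:3,:3].T+M[:3,3]
    P[d==0]=np.nan; return f['p'],P
E
python3 - <<'E'
from h import *
for n in('scene','top'): grab(n,n+'0'); c=env.camera_model(n); print(n,c['fx'],c['position'],np.round(c['attitude'],2).tolist())
print(env.read_state(), env.tcp_to_grasp)
E
```

```text
pics
scene 398.47502581105596 [-0.03558245 -0.35550862  0.6877028 ] [[0.64, -0.51, 0.58], [-0.77, -0.41, 0.49], [-0.01, -0.76, -0.65]]
top 453.0977633322765 [0.45153771 0.09138988 1.13075647] [[-0.02, -1.0, 0.06], [-1.0, 0.02, -0.0], [-0.0, -0.06, -1.0]]
{'clock': 0.1, 'joint_positions': array([ 5.13891996e+01,  9.10758537e+00,  9.15646009e+01, -5.80649900e-04,
        7.94243631e+01, -1.20388464e+01]), 'joint_velocities': array([-0.12183037, -0.10431516, -0.18406875, -0.11274834,  0.02820641,
       -0.00734319]), 'tau': array([-8.98224389e-04, -3.96987712e+01, -3.32337570e+01, -2.51377287e-04,
        4.16584255e-03, -2.16624713e-06]), 'eef_pos': array([0.25689443, 0.51381599, 0.23043275]), 'eef_rot': array([[-8.94373963e-01,  4.47318818e-01, -1.04376606e-03],
       [ 4.47319905e-01,  8.94373050e-01, -1.32296201e-03],
       [ 3.41730433e-04, -1.65012011e-03, -9.99998580e-01]]), 'contact_force': array([ 0.28108582,  0.81853473, -0.09386476]), 'wrist_torque': array([0.03967747, 0.00307474, 0.05162851]), 'grip_force': 0.0, 'width': 0.9993029658028636} 0.0187
```

View pics/top0.png

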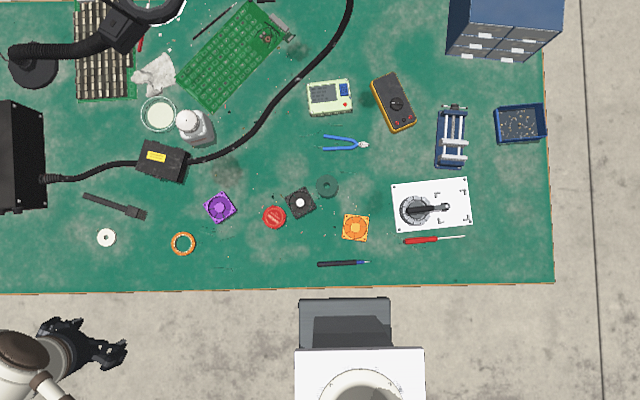

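The top view shows the black fan at (301,202), between the red tin (274,217) and the green spool (327,186). The look-alikes are purple at (221,207) and orange at (356,227). The stand is at (432,205), with its post at (415,210) and its pocket on the right. I'll confirm this in an enlarged crop.

```bash
python3 - <<'E'
from h import *
p=cv2.imread('pics/top0.png')
a=cv2.resize(p[165:255,250:390],None,fx=5,fy=5,interpolation=cv2.INTER_CUBIC)[:290*2]
b=cv2.resize(p[165:255,380:480],None,fx=5,fy=5,interpolation=cv2.INTER_CUBIC)
cv2.imwrite('pics/c1.png',cv2.resize(p[170:250,255:480],None,fx=3.5,fy=3.5,interpolation=cv2.INTER_CUBIC))
P=cloud('top','top0')[1]
for u,v in [(301,202),(274,217),(327,186),(221,207),(356,227),(415,210),(445,208),(395,187),(466,180),(471,226),(398,234)]: print(u,v,np.round(P[v,u],4))
E
```

```text
301 202 [0.5135 0.1352 0.0231]
274 217 [0.4781 0.2021 0.0199]
327 186 [0.5532 0.0704 0.0047]
221 207 [0.505  0.3313 0.0223]
356 227 [0.4498 0.0019 0.0213]
415 210 [ 0.4862 -0.1285  0.0923]
445 208 [ 0.4912 -0.2106  0.045 ]
395 187 [ 0.547  -0.0982  0.0102]
466 180 [ 0.5612 -0.2755  0.0087]
471 226 [ 0.4467 -0.2866 -0.0013]
398 234 [ 0.4305 -0.1029  0.0056]
```

View pics/c1.png

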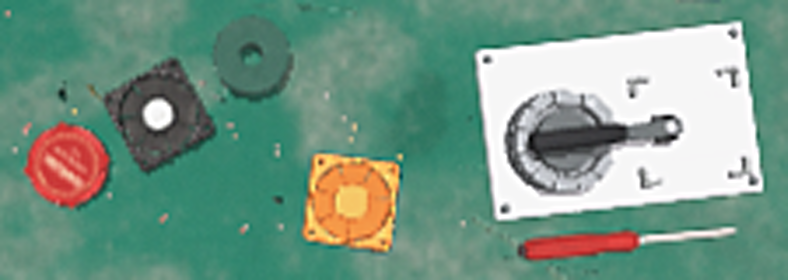

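The crop shows the matt-black fan at about (157,115) in the crop, with the tin to its left and the green spool at upper right. It is black, so it is the one meant; purple and orange are not. The stand's handle lies over the post with the arm towards the pocket. Next I'll measure by fitting rectangles in world coordinates.

```bash
python3 - <<'E'
from h import *
p,P=cloud('top','top0')
x,y,z=P[...,0],P[...,1],P[...,2]
def rect(m,l):
    q=P[m]; r=cv2.minAreaRect((q[:,:2]*1000).astype(np.float32)); print(l,m.sum(),np.round(r[0],1),np.round(r[1],1),round(r[2],1),'zmed',np.round(np.median(q[:,2]),4))
R=lambda a,b,c,d:(x>a)&(x<b)&(y>c)&(y<d)
c=p.astype(int); g=c.max(2)
rect(R(.46,.57,.09,.19)&(z>.012)&(g<95),'fan')
rect(R(.46,.57,.09,.19)&(z>.018)&(c[...,1]<c[...,0]+15),'fan2')
rect(R(.4,.6,-.3,-.07)&(g>180)&(c.min(2)>170)&(z<.03),'plate')
rect(R(.4,.6,-.3,-.07)&(z>.083),'handle')
rect(R(.4,.6,-.3,-.07)&(z>.04)&(z<.07)&(y<-.175),'arm')
rect(R(.43,.52,.17,.25)&(c[...,0]>120)&(c[...,1]<80),'tin')
rect(R(.5,.6,.03,.1)&(z>.012),'spool')
E
```

```text
fan 370 [506.5 150.1] [58.5 87.8] 28.1 zmed 0.0192
fan2 377 [504.8 155.1] [58.9 97.5] 26.3 zmed 0.0232
plate 2770 [ 489.1 -189.7] [148.8 192.2] 5.2 zmed 0.01
handle 166 [ 489.4 -140.8] [14. 64.] 6.1 zmed 0.0922
arm 122 [ 543.8 -221.8] [ 53.6 124.4] 76.9 zmed 0.0462
tin 218 [478.1 203.4] [54.2 50.1] 44.9 zmed 0.0205
spool 354 [541.1  72.4] [51.  77.6] 88.9 zmed 0.0364
```

```bash
python3 - <<'E'
from h import *
c,M=T('top')
def ray(u,v,z):
    d=M[:3,:3]@[(u-c['cx'])/c['fx'],(v-c['cy'])/c['fy'],1]; o=M[:3,3]; return (o+d*(z-o[2])/d[2])[:2]
Q=np.array([ray(255+a/3.5,170+b/3.5,.01) for a,b in [(478,52),(740,23),(762,192),(497,221)]])*1000
print(Q.round(1),Q.mean(0),np.linalg.norm(np.diff(Q,axis=0),axis=1))
p,P=cloud('top','top0'); x,y,z=P[...,0],P[...,1],P[...,2]
m=(np.hypot(x-.512,y-.135)<.048)&(z>.012)&(p.max(2)<95)|(np.hypot(x-.513,y-.135)<.02)
m&=np.hypot(x-.478,y-.2025)>.033
r=cv2.minAreaRect((P[m][:,:2]*1000).astype(np.float32)); print(r)
F=np.array([ray(255+a/3.5,170+b/3.5,.025) for a,b in [(178,57),(217,133),(148,172),(105,105)]])*1000
print(F.round(1),F.mean(0),np.linalg.norm(np.diff(F,axis=0),axis=1))
print(np.array(env.camera_model('wrist')['mount']).round(3))
E
```

```text
[[ 552.5  -89.9]
 [ 569.6 -276.5]
 [ 449.5 -287.2]
 [ 432.7  -99.7]] [ 501.06891963 -188.32586456] [187.43730094 120.52977391 188.25997564]
((513.2196044921875, 137.47940063476562), (58.49980926513672, 59.115081787109375), 28.152559280395508)
[[551.7 122.6]
 [497.9  96.3]
 [471.7 144.9]
 [519.  174.2]] [510.0844016  134.47869541] [59.82173836 55.2135995  55.65115909]
[[ 0.001 -0.965 -0.261  0.067]
 [ 1.     0.001  0.    -0.001]
 [-0.    -0.261  0.965 -0.143]
 [ 0.     0.     0.     1.   ]]
```

```bash
python3 -m handwheel '[[[0,0,0],[0,0,9.7]],[[0,0,0],[0,0,9.7]],[[0,0,0],[0,0,9.7]],[[0,0,0],[0,0,9.7]],[[0,0,0],[0,0,9.7]],[[0,0,0],[0,0,9.7]]]' -1; python3 -m handwheel '[[[-56,14,0],[0,0,0]],[[-56,14,0],[0,0,0]],[[-56,14,0],[0,0,0]],[[-56,14,0],[0,0,0]],[[-56,14,0],[0,0,0]],[[-56,14,0],[0,0,0]],[[-56,14,0],[0,0,0]],[[-56,14,0],[0,0,0]],[[-56,14,0],[0,0,0]],[[-56,14,0],[0,0,0]],[[-56,14,0],[0,0,0]],[[-56,14,0],[0,0,0]]]'
python3 - <<'E'
from h import *
grab('wrist','w1')
p,P=cloud('wrist','w1'); x,y,z=P[...,0],P[...,1],P[...,2]
m=(z>.082)&(z<.1)&(x>.4)&(x<.58)&(y>-.25)&(y<-.07)
print(m.sum(),cv2.minAreaRect((P[m][:,:2]*1000).astype(np.float32)),np.median(P[m][:,2]))
E
```

```text
clock: 0.85
eef_pos: [0.257, 0.5139, 0.2307]
eef_rot: [[-0.085, 0.996, -0.001], [0.996, 0.085, -0.001], [-0.001, -0.001, -1.0]]
contact_force: [-0.4, -0.4, -0.0]
width: 0.999
grip_force: 0.0
clock: 2.35
eef_pos: [0.4859, -0.1415, 0.231]
eef_rot: [[-0.091, 0.996, -0.0], [0.996, 0.091, 0.0], [0.0, -0.0, -1.0]]
contact_force: [0.4, -0.1, 0.7]
width: 0.999
grip_force: 0.0
988 ((486.4747619628906, -141.01641845703125), (13.10989761352539, 62.920562744140625), 5.623475551605225) 0.09227782479447716
```

View pics/w1.png

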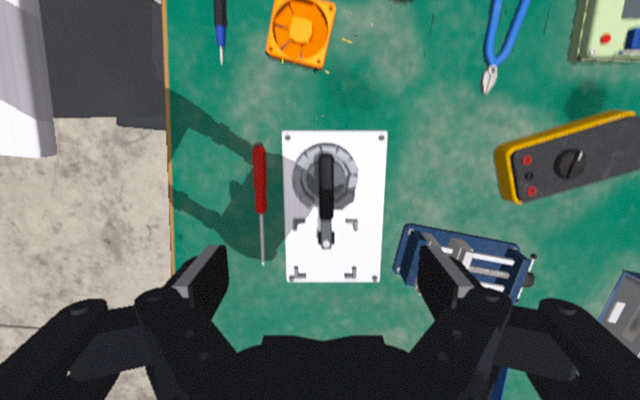

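The handle is at (326,185) in the wrist view and the pocket corners run from (297,223) to (350,270). The post axis comes out at (0.4865,-0.141) from both cameras, with a stand yaw of about 5.5°. Going down to grip the handle.

```bash
python3 -m handwheel '[[[0,0.5,36],[0,0,0]],[[0,0,36],[0,0,0]],[[0,0,36],[0,0,0]],[[0,0,30],[0,0,0]],[[0,0,18],[0,0,0]],[[0,0,8],[0,0,0]],[[0,0,0],[0,0,0]]]' -1; python3 -m handwheel '[[[0,0,0],[0,0,0]],[[0,0,0],[0,0,0]],[[0,0,0],[0,0,0]],[[0,0,0],[0,0,0]],[[0,0,0],[0,0,0]],[[0,0,0],[0,0,0]],[[0,0,0],[0,0,0]],[[0,0,0],[0,0,0]]]' 1 80
```

```text
clock: 3.28
eef_pos: [0.486, -0.1394, 0.0671]
eef_rot: [[-0.091, 0.996, -0.001], [0.996, 0.091, 0.0], [0.001, -0.001, -1.0]]
contact_force: [0.0, -0.1, 0.8]
width: 0.998
grip_force: 0.0
clock: 4.28
eef_pos: [0.4876, -0.1397, 0.068]
eef_rot: [[-0.091, 0.996, 0.003], [0.996, 0.091, -0.0], [-0.001, 0.003, -1.0]]
contact_force: [5.2, 1.5, 0.0]
width: 0.147
grip_force: 79.7
```

```bash
python3 -m handwheel '[[[0,0,-6],[0,0,0]],[[0,0,-7],[0,0,0]],[[0,0,-7],[0,0,0]],[[0,0,-6],[0,0,0]],[[0,0,0],[0,0,0]],[[0,0,0],[0,0,0]]]'
```

```text
clock: 5.03
eef_pos: [0.4872, -0.1395, 0.0923]
eef_rot: [[-0.091, 0.996, 0.003], [0.996, 0.091, -0.0], [-0.0, 0.003, -1.0]]
contact_force: [9.6, -1.1, -10.8]
width: 0.151
grip_force: 78.1
```

```bash
python3 -m handwheel '[[[0.1,-0.2,-1],[0,0,-5]],[[0.1,-0.2,0],[0,0,-10]],[[0.1,-0.2,0],[0,0,-10]],[[0.1,-0.2,0],[0,0,-10]],[[0.1,-0.2,0],[0,0,-10]],[[0.1,-0.2,0],[0,0,-10]],[[0.1,-0.2,0],[0,0,-10]],[[0.1,-0.2,0],[0,0,-10]],[[0.1,-0.2,0],[0,0,-5]],[[0,0,0],[0,0,0]],[[0,0,0],[0,0,0]]]'
```

```text
clock: 6.4
eef_pos: [0.4854, -0.1414, 0.0936]
eef_rot: [[-0.997, 0.083, 0.003], [0.083, 0.997, -0.003], [-0.003, -0.003, -1.0]]
contact_force: [7.7, -5.4, -11.5]
width: 0.141
grip_force: 78.3
```

```bash
python3 -m handwheel '[[[0,0,3],[0,0,0]],[[0,0,3],[0,0,0]],[[0,0,3],[0,0,0]],[[0,0,3],[0,0,0]],[[0,0,0],[0,0,0]],[[0,0,0],[0,0,0]]]'
```

```text
clock: 7.15
eef_pos: [0.4855, -0.1415, 0.0818]
eef_rot: [[-0.997, 0.083, 0.003], [0.083, 0.997, -0.003], [-0.003, -0.003, -1.0]]
contact_force: [6.5, -4.4, -9.3]
width: 0.146
grip_force: 78.5
```

```bash
python3 -m handwheel '[[[0,0,0],[0,0,0]],[[0,0,0],[0,0,0]],[[0,0,0],[0,0,0]],[[0,0,0],[0,0,0]],[[0,0,-5],[0,0,0]],[[0,0,-30],[0,0,0]],[[0,0,-40],[0,0,0]],[[0,0,-40],[0,0,0]],[[0,0,-40],[0,0,0]],[[0,0,0],[0,0,0]]]' -1
python3 - <<'E'
from h import *
grab('wrist','w2')
p,P=cloud('wrist','w2'); x,y,z=P[...,0],P[...,1],P[...,2]
m=(z>.09)&(z<.12)&(x>.4)&(x<.58)&(y>-.25)&(y<-.07)
print(m.sum(),cv2.minAreaRect((P[m][:,:2]*1000).astype(np.float32)),np.median(P[m][:,2]))
E
```

```text
clock: 8.4
eef_pos: [0.4865, -0.1412, 0.2418]
eef_rot: [[-0.997, 0.083, 0.007], [0.083, 0.997, -0.004], [-0.008, -0.004, -1.0]]
contact_force: [0.3, -0.5, -0.7]
width: 1.001
grip_force: 0.0
1059 ((485.8624267578125, -141.93470764160156), (13.991315841674805, 62.758689880371094), 85.51648712158203) 0.1059615011689336
```

View pics/w2.png

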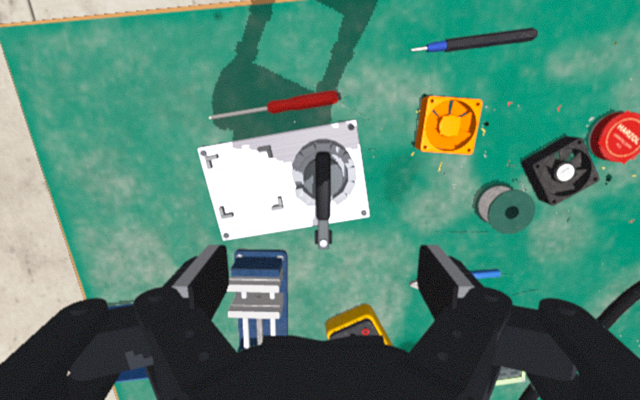

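The arm is parked (handle at (322,185), top at 106 mm, so lift is about 14 mm, turn about 1.40). The pocket's corner angles are at about (207,157), (270,148), (281,207) and (223,215). The black fan is at (562,170).

```bash
cat >> h.py <<'E'
def rays(n,name,pts,z):
    f=np.load(f'pics/{name}.npz'); c,M=T(n,f); o=M[:3,3]; r=[]
    for u,v in pts:
        d=M[:3,:3]@[(u-c['cx'])/c['fx'],(v-c['cy'])/c['fy'],1]; r.append((o+d*(z-o[2])/d[2])[:2]*1000)
    return np.array(r)
E
python3 - <<'E'
from h import *
def ang(a): 
    d=a[1]-a[0]; return np.degrees(np.arctan2(d[1],d[0]))
for l,pts,z in [('plate',[(200,147),(357,121),(369,218),(224,240)],.01),('angles',[(207,157),(270,148),(281,207),(223,215)],.019),('fan',[(524,158),(578,138),(598,178),(542,203)],.025)]:
    q=rays('wrist','w2',pts,z); print(l,q.mean(0).round(1),ang(q),np.linalg.norm(np.roll(q,-1,0)-q,axis=1).round(1))
p=cv2.imread('pics/w2.png')
a=cv2.resize(p[110:250,190:380],None,fx=4,fy=4,interpolation=cv2.INTER_CUBIC); cv2.imwrite('pics/c2.png',a)
E
```

```text
plate [ 501.7 -186.6] 94.48349037897543 [186.2 119.3 186.2 119.4]
angles [ 494.3 -234.5] 93.33561848418748 [74.2 71.7 71.8 71.9]
fan [507.7 129.9] 106.986275627186 [60.7 56.2 66.2 61.3]
```

View pics/c2.png

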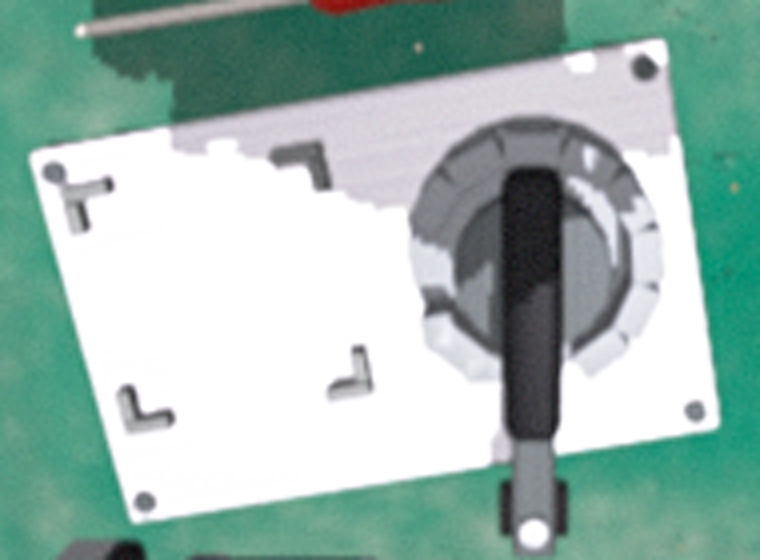

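```bash
python3 -m handwheel '[[[0,0,0],[0,0,9.5]],[[0,0,0],[0,0,9.5]],[[0,0,0],[0,0,9.5]],[[0,0,0],[0,0,9.5]],[[0,0,0],[0,0,9.5]],[[0,0,0],[0,0,9.5]],[[0,0,0],[0,0,0]]]'; python3 -m handwheel '[[[39,25,6],[0,0,0]],[[39,25,6],[0,0,0]],[[39,25,6],[0,0,0]],[[39,25,6],[0,0,0]],[[39,25,6],[0,0,0]],[[39,25,6],[0,0,0]],[[0,0,0],[0,0,0]],[[0,0,0],[0,0,0]]]'
python3 - <<'E'
from h import *
p,d=grab('wrist','w3')
cv2.imwrite('pics/c3.png',cv2.resize(cv2.imread('pics/w3.png')[90:260,220:430],None,fx=3.5,fy=3.5,interpolation=cv2.INTER_CUBIC))
E
```

```text
clock: 9.32
eef_pos: [0.4838, -0.1396, 0.2359]
eef_rot: [[-0.475, 0.88, -0.002], [0.88, 0.475, 0.001], [0.002, -0.001, -1.0]]
contact_force: [0.3, -0.1, 0.6]
width: 1.002
grip_force: 0.0
clock: 10.32
eef_pos: [0.5056, 0.1368, 0.2008]
eef_rot: [[-0.475, 0.88, -0.001], [0.88, 0.475, -0.001], [0.0, -0.001, -1.0]]
contact_force: [-0.5, 0.3, 0.6]
width: 0.999
grip_force: 0.0
```

View pics/c3.png

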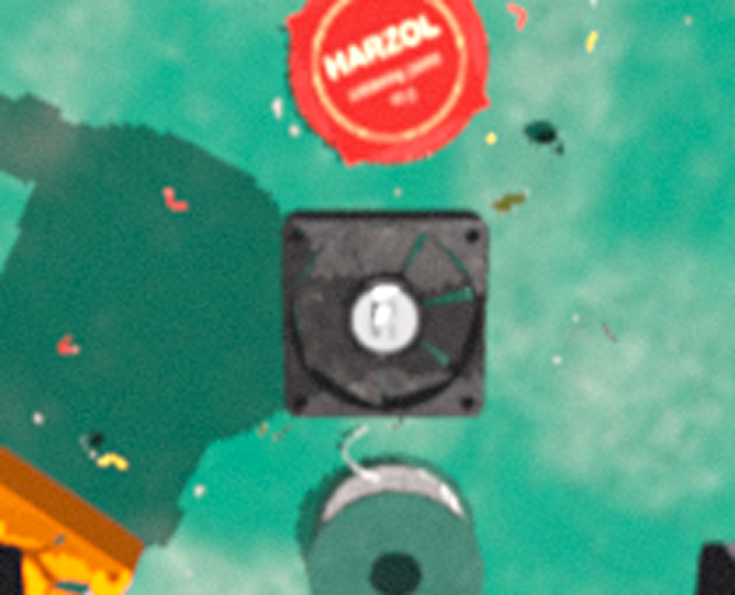

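The fan sits square to the tool. Its corners in the crop are (284,216), (488,212), (488,414) and (286,416), with the hub at (385,317).

```bash
python3 - <<'E'
from h import *
f=np.load('pics/w3.npz'); R=f['rot'].reshape(3,3)
q=rays('wrist','w3',[(220+a/3.5,90+b/3.5) for a,b in [(284,218),(488,214),(488,414),(286,416),(385,317)]],.025)
print(q.round(1),q[:4].mean(0),np.linalg.norm(np.diff(q[:4],axis=0),axis=1))
for t in (q[:4].mean(0),q[4]): print((R.T@np.r_[t/1000-f['pos'][:2],0]*1000).round(1))
d=q[1]-q[0]; print(np.degrees(np.arctan2(*(d[::-1]))), np.degrees(np.arctan2(R[1,1],R[0,1])))
E
```

```text
[[472.5 149.5]
 [523.4 178.3]
 [553.5 126.4]
 [500.4  97. ]
 [511.9 137.8]] [512.44137189 137.7974878 ] [58.49936662 59.97605162 60.75925978]
[-2.3  6.5 -0. ]
[-2.1  6.1 -0. ]
29.532706933332527 28.35465427393616
```

```bash
python3 -m handwheel '[[[-2.2,6.3,30],[0,0,-0.8]],[[0,0,40],[0,0,0]],[[0,0,40],[0,0,0]],[[0,0,40],[0,0,0]],[[0,0,25],[0,0,0]],[[0,0,14],[0,0,0]],[[0,0,6],[0,0,0]],[[0,0,0],[0,0,0]]]'; python3 -m handwheel '[[[0,0,0],[0,0,0]],[[0,0,0],[0,0,0]],[[0,0,0],[0,0,0]],[[0,0,0],[0,0,0]],[[0,0,0],[0,0,0]],[[0,0,0],[0,0,0]]]' 1 40
python3 - <<'E'
from h import *
grab('wrist','w4')
E
```

```text
clock: 11.38
eef_pos: [0.5131, 0.1378, 0.0068]
eef_rot: [[-0.485, 0.875, 0.001], [0.875, 0.485, -0.0], [-0.0, 0.001, -1.0]]
contact_force: [0.0, 0.4, 0.4]
width: 1.0
grip_force: 0.0
clock: 12.12
eef_pos: [0.5137, 0.1382, 0.0076]
eef_rot: [[-0.485, 0.874, 0.002], [0.874, 0.485, -0.0], [-0.001, 0.002, -1.0]]
contact_force: [-1.4, 0.3, 5.6]
width: 0.696
grip_force: 43.6
```

View pics/w4.png

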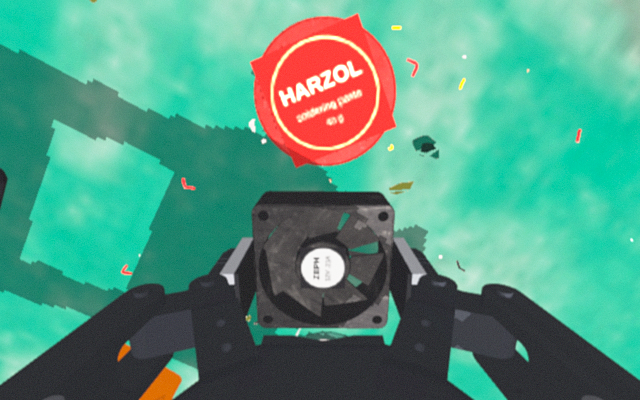

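The fan is held at the middles of its free sides, with the hub at (322,267). Working out the fan's offset from the tool, then the shift to the pocket.

```bash
python3 -m handwheel '[[[0,0,-15],[0,0,0]],[[0,0,-40],[0,0,0]],[[0,0,-40],[0,0,0]],[[0,0,-40],[0,0,0]],[[0,0,-15],[0,0,0]],[[0,0,0],[0,0,5]],[[0,0,0],[0,0,9]],[[0,0,0],[0,0,9]],[[0,0,0],[0,0,0]],[[0,0,0],[0,0,0]]]'
python3 - <<'E'
from h import *
f=np.load('pics/w4.npz'); R=f['rot'].reshape(3,3)
q=rays('wrist','w4',[(322,267),(254,206),(394,206),(388,327),(258,327)],.025)
off=R.T@np.r_[q[1:].mean(0)/1000-f['pos'][:2],0]*1000
print(off, R.T@np.r_[q[0]/1000-f['pos'][:2],0]*1000)
s=env.read_state(); R=np.array(s['eef_rot']).reshape(3,3); e=np.array(s['eef_pos'])
print(np.degrees(np.arctan2(R[1,1],R[0,1])),e)
t=np.array([.4953,-.2353]); now=e[:2]+(R@np.r_[off[0],0,0])[:2]/1000
print(R.T@np.r_[t-now,0]*1000)
E
```

```text
clock: 13.42
eef_pos: [0.5121, 0.1381, 0.1557]
eef_rot: [[-0.108, 0.994, -0.001], [0.994, 0.108, -0.0], [0.0, -0.001, -1.0]]
contact_force: [-1.3, -0.1, -0.8]
width: 0.696
grip_force: 43.6
[-0.84296247 -0.99588646 -0.00100066] [ 0.52510474 -1.6483059  -0.00369642]
6.172149248530984 [0.51213477 0.13807044 0.15572105]
[-3.68553177e+02 -5.68804795e+01  3.72159304e-02]
```

```bash
python3 -m handwheel '[[[-46,-7,0],[0,0,0.6]],[[-46,-7,0],[0,0,0]],[[-46,-7,0],[0,0,0]],[[-46,-7,0],[0,0,0]],[[-46,-7,0],[0,0,0]],[[-46,-7,0],[0,0,0]],[[-46,-7,0],[0,0,0]],[[-46,-7,0],[0,0,0]],[[-1.5,-0.6,0],[0,0,0]],[[0,0,0],[0,0,0]]]'; python3 -m handwheel '[[[0,0,30],[0,0,0]],[[0,0,35],[0,0,0]],[[0,0,30],[0,0,0]],[[0,0,15],[0,0,0]],[[0,0,0],[0,0,0]],[[0,0,0],[0,0,0]]]'
python3 - <<'E'
from h import *
grab('wrist','w5')
E
```

```text
clock: 14.68
eef_pos: [0.4914, -0.2346, 0.1559]
eef_rot: [[-0.095, 0.995, -0.001], [0.995, 0.095, 0.001], [0.001, -0.001, -1.0]]
contact_force: [0.3, 0.3, -0.9]
width: 0.699
grip_force: 43.6
clock: 15.42
eef_pos: [0.4926, -0.2355, 0.0477]
eef_rot: [[-0.095, 0.995, 0.002], [0.995, 0.095, -0.001], [-0.002, 0.002, -1.0]]
contact_force: [0.4, -1.4, -0.7]
width: 0.698
grip_force: 43.6
```

View pics/w5.png

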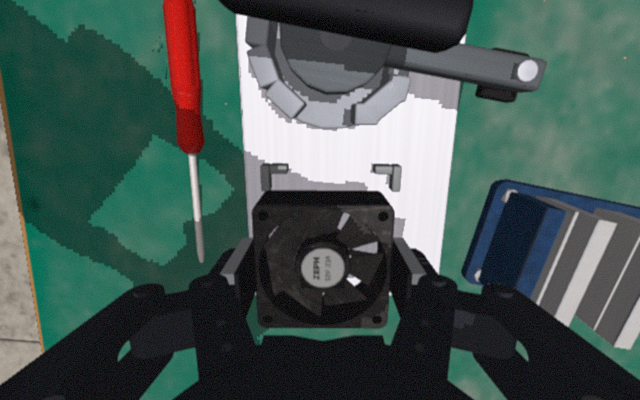

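Driver and corner angles are visible. The +y angles' outer apexes are at (262,165) and (401,165). The fan is at (322,267), slightly left of their middle.

```bash
python3 - <<'E'
from h import *
f=np.load('pics/w5.npz'); R=f['rot'].reshape(3,3)
q=rays('wrist','w5',[(262,165),(401,165)],.019)
print(q,np.array([R.T@np.r_[a/1000-f['pos'][:2],0]*1000 for a in q]))
q=rays('wrist','w5',[(254,206),(394,206),(388,327),(258,327)],f['pos'][2]+.0175)
print(np.array([R.T@np.r_[a/1000-f['pos'][:2],0]*1000 for a in q]))
E
```

```text
[[ 454.78038039 -201.28676453]
 [ 530.30163555 -194.01512544]] [[ 3.76765446e+01 -3.44360226e+01 -1.24224571e-01]
 [ 3.77246642e+01  4.14343686e+01  1.04640966e-02]]
[[ 2.83164413e+01 -2.97070026e+01 -1.00159277e-01]
 [ 2.83446533e+01  2.80638160e+01  2.41228891e-03]
 [-2.99320835e+01  2.87958830e+01  1.01244791e-01]
 [-2.99314999e+01 -3.11324102e+01 -5.20730666e-03]]
```

```bash
python3 -m handwheel '[[[0.4,4,0],[0,0,0]],[[0,0,4],[0,0,0]],[[0,0,6],[0,0,0]],[[0,0,6],[0,0,0]],[[0,0,5],[0,0,0]],[[0,0,4],[0,0,0]],[[0,0,3],[0,0,0]],[[0,0,0],[0,0,0]],[[0,0,0],[0,0,0]]]'
```

```text
clock: 16.6
eef_pos: [0.4957, -0.2345, 0.0185]
eef_rot: [[-0.095, 0.996, 0.0], [0.996, 0.095, -0.0], [-0.0, 0.0, -1.0]]
contact_force: [-0.4, 0.1, -1.2]
width: 0.697
grip_force: 43.6
```

```bash
python3 -m handwheel '[[[0,0,1],[0,0,0]],[[0,0,0.7],[0,0,0]],[[0,0,0],[0,0,0]],[[0,0,0],[0,0,0]]]'; python3 -m handwheel '[[[0,0,0],[0,0,0]],[[0,0,0],[0,0,0]],[[0,0,0],[0,0,0]],[[0,0,0],[0,0,0]],[[0,0,-10],[0,0,0]],[[0,0,-40],[0,0,0]],[[0,0,-50],[0,0,0]],[[0,0,-50],[0,0,0]],[[0,0,-50],[0,0,0]],[[0,0,0],[0,0,0]]]' -1
python3 - <<'E'
from h import *
grab('wrist','w6')
p,P=cloud('wrist','w6'); x,y,z=P[...,0],P[...,1],P[...,2]
m=(np.abs(z-.034)<.006)&(np.hypot(x-.4957,y+.2345)<.046)&(p.max(2)<110)
q=P[m]; print(m.sum(),cv2.minAreaRect((q[:,:2]*1000).astype(np.float32)),np.median(q[:,2])); A=np.c_[q[:,:2],np.ones(len(q))]; print(np.linalg.lstsq(A,q[:,2],rcond=None)[0])
m=(z>.09)&(z<.12)&(x>.4)&(x<.58)&(y>-.25)&(y<-.07)
print(cv2.minAreaRect((P[m][:,:2]*1000).astype(np.float32)),np.median(P[m][:,2]))
cv2.imwrite('pics/c6.png',cv2.resize(cv2.imread('pics/w6.png')[60:300,200:460],None,fx=2.4,fy=2.4,interpolation=cv2.INTER_CUBIC))
E
```

```text
clock: 17.1
eef_pos: [0.4959, -0.2346, 0.0176]
eef_rot: [[-0.095, 0.996, 0.0], [0.996, 0.095, -0.0], [-0.0, 0.0, -1.0]]
contact_force: [-2.3, 1.2, 6.8]
width: 0.697
grip_force: 44.4
clock: 18.35
eef_pos: [0.4981, -0.2362, 0.2228]
eef_rot: [[-0.095, 0.995, 0.009], [0.995, 0.095, -0.007], [-0.008, 0.008, -1.0]]
contact_force: [0.8, -0.3, -0.2]
width: 1.002
grip_force: 0.0
1127 ((494.6098937988281, -234.68954467773438), (58.51280975341797, 59.930519104003906), 4.261533737182617) 0.03437142109196489
[0.00073831 0.00445675 0.03440746]
((486.9396057128906, -141.66064453125), (14.16973876953125, 63.849449157714844), 85.30619812011719) 0.10608952560070306
```

View pics/c6.png

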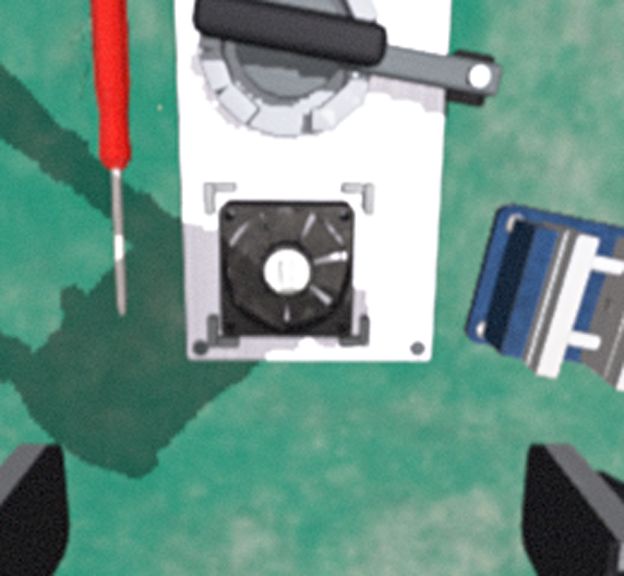

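The fan lies flat inside all four angles (crop (287,270)), its top 34.4 mm up. The arm is still parked. Now turning back to take the handle.

```bash
python3 -m handwheel '[[[0,0,0],[0,0,-10]],[[0,0,0],[0,0,-10]],[[0,0,0],[0,0,-10]],[[0,0,0],[0,0,-10]],[[0,0,0],[0,0,-10]],[[0,0,0],[0,0,-10]],[[0,0,0],[0,0,-10]],[[0,0,0],[0,0,-10]],[[8,46,0],[0,0,0]],[[8,46,0],[0,0,0]],[[0,0,0],[0,0,0]],[[0,0,0],[0,0,0]]]'
```

```text
clock: 19.9
eef_pos: [0.4866, -0.1415, 0.2157]
eef_rot: [[-0.997, 0.079, -0.001], [0.079, 0.997, 0.0], [0.001, 0.0, -1.0]]
contact_force: [-1.3, -0.1, 0.1]
width: 1.0
grip_force: 0.0
```

```bash
python3 -m handwheel '[[[0,0,40],[0,0,0]],[[0,0,40],[0,0,0]],[[0,0,30],[0,0,0]],[[0,0,18],[0,0,0]],[[0,0,7],[0,0,0]],[[0,0,0],[0,0,0]],[[0,0,0],[0,0,0]]]'; python3 -m handwheel '[[[0,0,0],[0,0,0]],[[0,0,0],[0,0,0]],[[0,0,0],[0,0,0]],[[0,0,0],[0,0,0]],[[0,0,0],[0,0,0]],[[0,0,0],[0,0,0]],[[0,0,0],[0,0,0]],[[0,0,0],[0,0,0]]]' 1 80
```

```text
clock: 20.78
eef_pos: [0.4877, -0.142, 0.0825]
eef_rot: [[-0.997, 0.08, 0.002], [0.08, 0.997, -0.001], [-0.002, -0.001, -1.0]]
contact_force: [0.8, 0.2, 0.3]
width: 1.0
grip_force: 0.0
clock: 21.78
eef_pos: [0.487, -0.1416, 0.0819]
eef_rot: [[-0.997, 0.08, -0.0], [0.08, 0.997, -0.0], [-0.0, -0.0, -1.0]]
contact_force: [-3.3, -0.1, 6.2]
width: 0.146
grip_force: 78.7
```

Lift about 12 mm (to lift ≈ 25 mm).

```bash
python3 -m handwheel '[[[0,0,-4],[0,0,0]],[[0,0,-4],[0,0,0]],[[0,0,-4],[0,0,0]],[[0,0,-1],[0,0,0]],[[0,0,0],[0,0,0]],[[0,0,0],[0,0,0]]]'
```

```text
clock: 22.52
eef_pos: [0.4869, -0.1414, 0.093]
eef_rot: [[-0.997, 0.08, 0.0], [0.08, 0.997, -0.0], [-0.0, -0.0, -1.0]]
contact_force: [5.3, -4.4, -12.3]
width: 0.146
grip_force: 77.9
```

```bash
python3 -m handwheel '[[[0,0,-1],[0,0,5]],[[0,0,0],[0,0,10]],[[0,0,0],[0,0,10]],[[0,0,0],[0,0,10]],[[0,0,0],[0,0,10]],[[0,0,0],[0,0,10]],[[0,0,0],[0,0,10]],[[0,0,0],[0,0,10]],[[0,0,0],[0,0,5]],[[0,0,0],[0,0,0]],[[0,0,0],[0,0,0]]]'
```

```text
clock: 23.9
eef_pos: [0.4878, -0.1406, 0.0942]
eef_rot: [[-0.094, 0.996, 0.003], [0.996, 0.094, 0.001], [0.001, 0.003, -1.0]]
contact_force: [7.4, -1.1, -10.9]
width: 0.145
grip_force: 78.1
```

```bash
python3 -m handwheel '[[[0,0,1],[0,0,0]],[[0,0,1.5],[0,0,0]],[[0,0,1.5],[0,0,0]],[[0,0,1.5],[0,0,0]],[[0,0,1.5],[0,0,0]],[[0,0,1.5],[0,0,0]],[[0,0,1.5],[0,0,0]],[[0,0,1.5],[0,0,0]],[[0,0,1.5],[0,0,0]],[[0,0,1.5],[0,0,0]],[[0,0,1.5],[0,0,0]],[[0,0,0],[0,0,0]]]'
```

```text
clock: 25.4
eef_pos: [0.4878, -0.1406, 0.0784]
eef_rot: [[-0.094, 0.996, 0.003], [0.996, 0.094, 0.001], [0.001, 0.003, -1.0]]
contact_force: [7.1, -1.1, -9.2]
width: 0.146
grip_force: 78.4
```

Now about 10 mm; ease on until the pad takes the load.

```bash
python3 -m handwheel '[[[0,0,0.6],[0,0,0]],[[0,0,0.6],[0,0,0]],[[0,0,0.6],[0,0,0]],[[0,0,0.6],[0,0,0]],[[0,0,0.5],[0,0,0]],[[0,0,0],[0,0,0]],[[0,0,0],[0,0,0]]]'
```

```text
clock: 26.28
eef_pos: [0.4879, -0.1407, 0.0757]
eef_rot: [[-0.094, 0.996, 0.003], [0.996, 0.094, 0.001], [0.001, 0.003, -1.0]]
contact_force: [7.4, 0.1, -9.5]
width: 0.144
grip_force: 78.4
```

```bash
python3 -m handwheel '[[[0,0,0.5],[0,0,0]],[[0,0,0.5],[0,0,0]],[[0,0,0.4],[0,0,0]],[[0,0,0],[0,0,0]],[[0,0,0],[0,0,0]]]'
```

```text
clock: 26.9
eef_pos: [0.4879, -0.1405, 0.0749]
eef_rot: [[-0.094, 0.996, 0.003], [0.996, 0.094, 0.001], [0.001, 0.003, -1.0]]
contact_force: [5.1, 1.8, -5.4]
width: 0.146
grip_force: 79.2
```

Contact is beginning: the pull has dropped to 5 N at about 7 mm. A little more.

```bash
python3 -m handwheel '[[[0,0,0.5],[0,0,0]],[[0,0,0.5],[0,0,0]],[[0,0,0],[0,0,0]],[[0,0,0],[0,0,0]]]'
```

```text
clock: 27.4
eef_pos: [0.4881, -0.1404, 0.0746]
eef_rot: [[-0.094, 0.996, 0.003], [0.996, 0.094, 0.002], [0.001, 0.003, -1.0]]
contact_force: [2.6, 4.5, 1.1]
width: 0.148
grip_force: 80.1
```

Spring load is now on the fan. Release, retreat upwards, and check.

```bash
python3 -m handwheel '[[[0,0,0],[0,0,0]],[[0,0,0],[0,0,0]],[[0,0,0],[0,0,0]],[[0,0,0],[0,0,0]],[[0,0,0],[0,0,0]],[[0,0,-10],[0,0,0]],[[0,0,-35],[0,0,0]],[[0,0,-45],[0,0,0]],[[0,0,-45],[0,0,0]],[[0,0,0],[0,0,0]],[[0,0,0],[0,0,0]]]' -1
python3 - <<'E'
from h import *
grab('wrist','w7')
p,P=cloud('wrist','w7'); x,y,z=P[...,0],P[...,1],P[...,2]
m=(z>.085)&(z<.12)&(x>.4)&(x<.58)&(y>-.25)&(y<-.07)
print(cv2.minAreaRect((P[m][:,:2]*1000).astype(np.float32)),np.median(P[m][:,2]))
m=(np.abs(z-.034)<.006)&(np.hypot(x-.4957,y+.2345)<.046)&(p.max(2)<110)
q=P[m];print(m.sum(),cv2.minAreaRect((q[:,:2]*1000).astype(np.float32)),np.median(q[:,2]))
cv2.imwrite('pics/c7.png',cv2.resize(cv2.imread('pics/w7.png')[60:320,200:460],None,fx=2.3,fy=2.3))
E
```

```text
clock: 28.78
eef_pos: [0.4867, -0.1412, 0.2091]
eef_rot: [[-0.095, 0.996, -0.0], [0.996, 0.095, 0.0], [0.0, -0.0, -1.0]]
contact_force: [0.1, -0.6, -0.3]
width: 1.0
grip_force: 0.0
((487.20037841796875, -141.04544067382812), (13.41541862487793, 63.19733810424805), 5.2959370613098145) 0.09848105244473965
1083 ((494.2152099609375, -233.98809814453125), (59.42024612426758, 59.162139892578125), 4.847090244293213) 0.03443682897999106
```

View pics/c7.png

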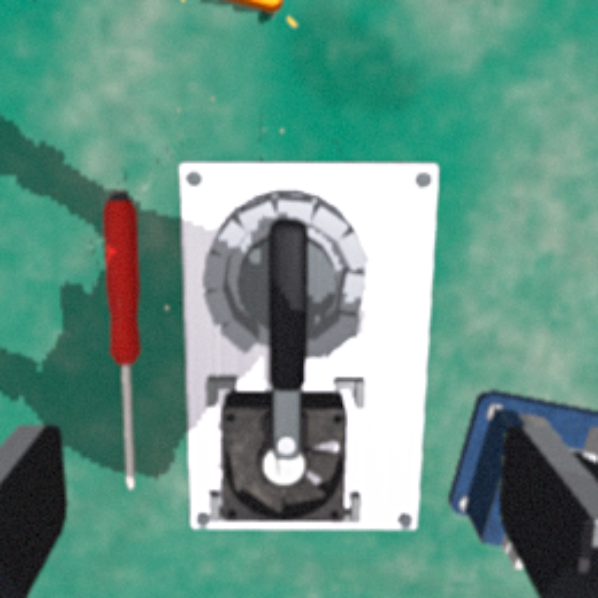

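The arm lies over the fan (handle top +6 to 7 mm, turn about 0), the fan is flat in the pocket, and the gripper is clear.

```bash
python3 -c "
from rig import env
print(env.sign_off())"
```

```text
the job is handed in; nothing more can be done
None
```

The job is handed in at about 29 s, verdict not shown: the fan lies flat in the pocket, the pad rests on it under the spring with the arm about 6–7 mm up, and the gripper is clear.

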